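Pack the sample jars into the carrier

TASK

Pack the four closed sample jars (lid as wide as the jar) into the steel carrier, each standing upright on the carrier's floor in the holder of its own size: the thickest jar in the widest opening, and so on down to the thinnest in the narrowest. Leave the lidless jar and the narrow-necked bottle where they stand.

Things in the scene. Friction and masses are not known exactly. Their poses are not given: they have to be found in the camera images.
- jar_thick_center (a point): The thickest closed sample jar: a plain white plastic upright cylinder, 63 mm in diameter and 96 mm tall, with a white screw lid as wide as the jar itself (lid: the top 16 mm). The point is the jar's centre, half-way up (48 mm above its underside); z runs up the jar. Loose, under 0.3 kg; graspable across its diameter from any side.
- jar_medium_center (a point): The second thickest closed sample jar: a plain white plastic upright cylinder, 52 mm in diameter and 92 mm tall, with a white screw lid as wide as the jar itself (lid: the top 16 mm). The point is the jar's centre, half-way up (46 mm above its underside); z runs up the jar. Loose, under 0.3 kg; graspable across its diameter from any side.
- jar_slim_center (a point): The third thickest closed sample jar: a plain white plastic upright cylinder, 41 mm in diameter and 88 mm tall, with a white screw lid as wide as the jar itself (lid: the top 16 mm). The point is the jar's centre, half-way up (44 mm above its underside); z runs up the jar. Loose, under 0.3 kg; graspable across its diameter from any side.
- jar_thin_center (a point): The thinnest closed sample jar: a plain white plastic upright cylinder, 30 mm in diameter and 84 mm tall, with a white screw lid as wide as the jar itself (lid: the top 16 mm). The point is the jar's centre, half-way up (42 mm above its underside); z runs up the jar. Loose, under 0.3 kg; graspable across its diameter from any side.
- holder_thick: The holder with the widest opening, for the thickest jar: fixed grey frame 83 mm square, 20 mm tall, square opening 79 x 79 mm, no bottom. Four such sit 2 x 2, 84 mm apart, in a fixed 180 mm square steel carrier with a 22 mm high rim. Origin: centre of the opening at the frame's underside, which is the carrier's floor where the jar stands, 5 mm above the bench. z up, x and y along the sides.
- holder_medium: The holder with the second widest opening, for the second thickest jar: fixed grey frame 83 mm square, 20 mm tall, square opening 68 x 68 mm, no bottom. Four such sit 2 x 2, 84 mm apart, in a fixed 180 mm square steel carrier with a 22 mm high rim. Origin: centre of the opening at the frame's underside, which is the carrier's floor where the jar stands, 5 mm above the bench. z up, x and y along the sides.
- holder_slim: The holder with the third widest opening, for the third thickest jar: fixed grey frame 83 mm square, 20 mm tall, square opening 57 x 57 mm, no bottom. Four such sit 2 x 2, 84 mm apart, in a fixed 180 mm square steel carrier with a 22 mm high rim. Origin: centre of the opening at the frame's underside, which is the carrier's floor where the jar stands, 5 mm above the bench. z up, x and y along the sides.
- holder_thin: The holder with the narrowest opening, for the thinnest jar: fixed grey frame 83 mm square, 20 mm tall, square opening 46 x 46 mm, no bottom. Four such sit 2 x 2, 84 mm apart, in a fixed 180 mm square steel carrier with a 22 mm high rim. Origin: centre of the opening at the frame's underside, which is the carrier's floor where the jar stands, 5 mm above the bench. z up, x and y along the sides.
- open_jar_center (a point): A look-alike to be left alone: a white jar without a lid, open at the top, 52 mm in diameter (mouth 46 mm), 82 mm tall. The point is its centre, 41 mm above its underside; z runs up.
- neck_bottle_center (a point): A look-alike to be left alone: a white bottle 63 mm in diameter whose shoulder slopes in to a narrow neck with a small white cap 25 mm across, 96 mm tall in all. The point is on its axis, 48 mm above its underside; z runs up.
Things that resemble listed ones, but are neither listed nor needed, are in the scene too. What is shaped like the part that bears jar_medium_center but turquoise is not meant. What is shaped like the part that bears jar_thick_center but yellow is not meant.

How it is judged:
By the outcome, as a careful person would: the job done as asked, in the order asked, and still so for the second after the job is handed in, with the robot touching nothing.
It also fails if it takes over 120 s, if anything falls off the work surface, if the arm or the gripper's body presses on something with over 40 N, if the wrist force passes 120 N, or if a joint passes its speed limit or range.

ROBOT

A 6-joint arm with a two-finger parallel gripper is mounted at the origin on the work surface. World frame = base frame: x ahead of the robot, y to its left, z up, the work surface at z = 0. Lengths are in m, angles in rad, forces in N, time in s.
With the tool pointing down it reaches from about 0.3 to 0.875 m from the base axis. Payload 6.4 kg.
Tool frame: the origin (TCP) lies at the very end of the fingers, on their centre line; the grasp point (between the pads) lies 19 mm behind it (ctrl.hold_point_z is the distance from the TCP to the grasp point, in m); y points along the fingers, x is the direction in which the jaws open and shut, and the axes are right-handed (so a half turn about y gives the same grasp; the last joint's range is limited). The gripper opens to 85 mm and grips with 20 to 120 N. Pads are 22 mm wide; open, the fingers measure 114 mm over their backs; the gripper's body (76 mm by 85 mm) begins 54 mm behind the grasp point. The pads swing forward as they close: fully open they stand 13 mm farther back than shut.
Start: joints at [-1.445, 0.181, 1.607, -0, 1.354, -0.206], TCP at [0.187, -0.544, 0.231] pointing down, gripper open.
Joint ranges: [-2.99, 2.99], [-0.89, 2.07], [0.3, 2.58], [-1.14, 4.28], [0, 2.63], [-3.12, 3.12]. Speed limits (rad/s): [2.57, 2.57, 3.01, 3.14, 3.14, 3.14].

INTERFACE

Orientations are given as a unit quaternion [w, x, y, z].
In Python, from bench import ctrl, imaging gives the robot as it stands.
- The arm moves only by the shell command python3 -m jog 'ROWS'. ROWS is JSON, a list of rows, each a list of 3 entries, a list of its own where there are three numbers: the shift along the tool's x, y, z in cm, then the turn, a rotation vector about the tool's x, y, z in rad, then the finger opening in cm, from 0 to 8.54. A call has 1 to 12 rows; each row shifts and turns the pose as measured when the row begins, along the tool's axes as they then stand; what a row does not reach is not made up. A row lasts 1/12 s, in which the tool goes at most 41.7 mm and 7.16 degrees, less where a joint would pass 70% of its speed; a pose out of reach is approached as far as the arm can. A call is refused whole if a number of a shift passes 4.17 or a number of a turn 0.125, either way. A call with a gripper value outside its range is refused whole. The fingers move at their own pace and stop on an object; the grip force is fixed at half the most. Time passes only in rows, so rows that do not move let the fingers close. It gives the time, the measured TCP pose, the force and the opening at its end, in the units of the state.
- ctrl.get_obs(): the state, without advancing time (a new reading comes with each control period).
- imaging.camera(name): name is "side" or "top"; returns a dict with "frame" (480x640x3 uint8, red, green, blue), "depth" (480x640 float32, m along the optical axis (not along the pixel's ray), 0 where there is no reading), "K" (3x3 intrinsics, pixels), "k1" (the pictures are not rectified: a ray, as slopes to the right and down, at radius r is drawn at 1 + k1 r^2 times it, then the intrinsics apply), "R" (3x3) and "t" (3): a world point X has camera coordinates R X + t. Camera axes: x right, y down, z forward; pixel columns grow to the right and rows downward; lengths in m; the calibration is good to about 2 mm. A picture is of the moment at which its call begins.
- ctrl.hand_in(): hands the job in, once; it reports no verdict.
The state is a dict: "time_s": time; "q": joint angles; "dq": joint speeds; "joint_efforts": joint torques, N m; "eef_pos": TCP position; "eef_rot": TCP orientation; "wrist_force": force on the tool from outside, world axes, zero at the start; "torque": the same for the moment, N m; "opening": opening from 0.0 (shut) to 1.0 (fully open).
Only numpy, scipy, OpenCV 4.12 (cv2) and the standard library are available. Lean on these libraries where they do the work, as an engineer would, in place of code of your own. Each camera call takes 0.05 s, during which the arm holds its last target. There are 200 camera calls.

## Working session

There is one attempt and no reset: what is moved stays moved. The work goes in short steps, Python scripts to look and compute and a shell command to move; the robot and the scene stay as the last step left them, time stands still between calls to the robot, and variables do not carry over. Pictures are saved under pics/ and viewed, about 12 in all and at most 16, crops included, and the job is handed in when it is done.

```bash
mkdir -p pics
python3 - <<'E'
from bench import ctrl, imaging
import cv2,numpy as np
for n in("top","side"):
    c=imaging.camera(n); cv2.imwrite(f"pics/{n}0.png",c["frame"][:,:,::-1]); np.savez(f"{n}0.npz",**c)
    print(n,c["K"].tolist(),c["k1"],np.round(c["R"],3).tolist(),c["t"],(c["depth"]>0).mean())
o=ctrl.get_obs(); print(o, ctrl.hold_point_z)
E
```

```text
top [[623.5638899985687, 0.0, 311.7794592173573], [0.0, 623.5638899985687, 243.77734438563647], [0.0, 0.0, 1.0]] -0.13335589841444095 [[0.016, -1.0, -0.002], [-0.996, -0.016, -0.093], [0.093, 0.003, -0.996]] [-0.0099469   0.56154388  1.41493282] 0.9960384114583334
side [[557.4978259879999, 0.0, 323.2045910759737], [0.0, 557.4978259879999, 247.27904104419028], [0.0, 0.0, 1.0]] -0.0900785331110239 [[-0.723, -0.691, 0.002], [-0.535, 0.559, -0.633], [0.436, -0.459, -0.774]] [0.41318118 0.34004618 1.22746687] 0.9961295572916666
{'time_s': 0.1, 'q': array([-1.44528368e+00,  1.81421768e-01,  1.60788102e+00,  1.07154425e-05,
        1.35380070e+00, -2.06313094e-01]), 'dq': array([ 0.00138307, -0.00220456, -0.00371129,  0.0002965 ,  0.00123633,
        0.00074521]), 'joint_efforts': array([ 5.55638653e-04, -4.45876408e+01, -3.52237022e+01, -3.12346110e-04,
        4.08394917e-03,  5.24293739e-05]), 'eef_pos': array([ 0.18726903, -0.54314381,  0.23051258]), 'eef_rot': array([ 0.57610489, -0.57531457,  0.41091761, -0.41019876]), 'wrist_force': array([-0.14791644,  0.66991805, -0.43272855]), 'torque': array([ 0.0226772 ,  0.00629894, -0.01713494]), 'opening': 1.0000224284587418} 0.0187
```

View pics/top0.png

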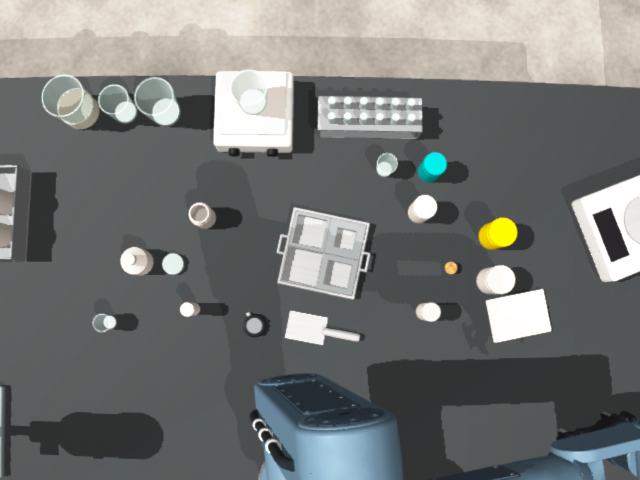

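View pics/side0.png

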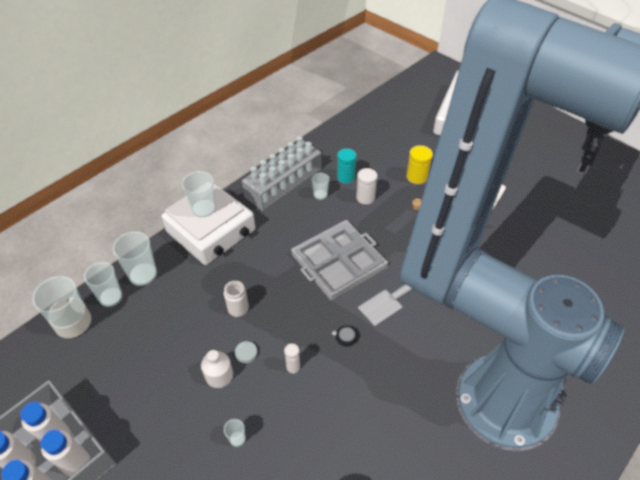

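The top view shows lidded white jars at about (423,209), (497,280), (428,312) and (189,310). The open jar is at (202,215), the necked bottle at (136,261), and the carrier at (325,252) with its widest opening apparently lower left. Next I'll measure these with depth and confirm in enlarged crops.

```bash
cat > h.py <<'E'
import numpy as np,cv2
from bench import ctrl,imaging
def cloud(c):
    K=c["K"];k=float(c["k1"]);v,u=np.mgrid[0:480,0:640].astype(np.float32)
    p=cv2.undistortPoints(np.stack([u.ravel(),v.ravel()],1)[:,None],K,np.array([k,0,0,0,0]))[:,0]
    d=c["depth"].ravel()[:,None]; X=np.hstack([p*d,d]); return ((X-c["t"])@c["R"]).reshape(480,640,3)
def tops(c,lo=.055,hi=.11,W=None):
    W=cloud(c) if W is None else W
    m=((W[...,2]>lo)&(W[...,2]<hi)&(c["depth"]>0)).astype(np.uint8)
    n,L,S,C=cv2.connectedComponentsWithStats(m)
    for i in range(1,n):
        if S[i,4]<60 or S[i,4]>3000: continue
        P=W[L==i]; zt=np.percentile(P[:,2],90); px=C[i].round()
        T=P[P[:,2]>zt-.008][:,:2].astype(np.float32)
        (x,y),r=cv2.minEnclosingCircle(T); a=T.mean(0)
        print(px,S[i,4],"ztop %.3f circ (%.4f %.4f) d%.1f mean"%(zt,x,y,2000*r),a.round(4),c["frame"][L==i].mean(0).astype(int))
E
python3 - <<'E'
from h import *
c=dict(np.load("top0.npz")); W=cloud(c); tops(c,W=W)
print("bench z",[W[v,u].round(4).tolist() for u,v in((250,250),(400,290),(540,250))])
f=c["frame"][:,:,::-1]
a=cv2.resize(f[195:310,265:380],(575,575),interpolation=cv2.INTER_CUBIC)
cv2.imwrite("pics/carrier.png",a)
t=[cv2.resize(f[v-35:v+35,u-35:u+35],(260,260),interpolation=cv2.INTER_CUBIC) for u,v in((423,209),(497,280),(428,312),(189,310),(202,215),(136,261))]
cv2.imwrite("pics/jars.png",np.vstack([np.hstack(t[:3]),np.hstack(t[3:])]))
E
```

```text
[60. 93.] 544 ztop 0.105 circ (0.8851 0.5738) d91.1 mean [0.9029 0.5948] [140 151 144]
[150.  91.] 452 ztop 0.105 circ (0.8839 0.3626) d84.1 mean [0.9053 0.3786] [133 145 139]
[115. 101.] 595 ztop 0.100 circ (0.8823 0.4586) d77.0 mean [0.8823 0.4597] [164 176 170]
[250.  94.] 385 ztop 0.103 circ (0.8874 0.1416) d62.4 mean [0.9034 0.1467] [238 242 238]
[ 81. 111.] 326 ztop 0.105 circ (0.8732 0.5592) d90.4 mean [0.8548 0.5389] [180 187 173]
[166. 112.] 232 ztop 0.106 circ (0.8676 0.3482) d77.6 mean [0.8532 0.3383] [213 225 220]
[387. 162.] 90 ztop 0.068 circ (0.7454 -0.1707) d48.7 mean [ 0.7464 -0.1705] [186 199 193]
[434. 165.] 488 ztop 0.094 circ (0.7411 -0.2754) d53.6 mean [ 0.7414 -0.2753] [  1 221 217]
[ 14. 209.] 684 ztop 0.081 circ (0.6211 0.7121) d225.4 mean [0.6266 0.6952] [107 108 108]
[  3. 199.] 137 ztop 0.085 circ (0.6512 0.7263) d39.9 mean [0.6512 0.7216] [145 136 128]
[424. 207.] 475 ztop 0.094 circ (0.6439 -0.2523) d53.7 mean [ 0.6432 -0.252 ] [250 248 246]
[201. 214.] 214 ztop 0.084 circ (0.6232 0.2534) d47.7 mean [0.6225 0.2531] [200 193 185]
[500. 232.] 720 ztop 0.098 circ (0.5898 -0.4258) d65.0 mean [ 0.5888 -0.4261] [251 244   0]
[  2. 233.] 83 ztop 0.078 circ (0.5711 0.7237) d32.8 mean [0.5736 0.7203] [142 134 126]
[134. 260.] 540 ztop 0.095 circ (0.5139 0.4052) d26.4 mean [0.5148 0.4041] [233 228 222]
[498. 279.] 748 ztop 0.098 circ (0.4827 -0.4205) d65.7 mean [ 0.483  -0.4199] [247 244 240]
[187. 309.] 179 ztop 0.086 circ (0.4069 0.2737) d31.9 mean [0.4064 0.2736] [238 236 233]
[430. 312.] 298 ztop 0.090 circ (0.4097 -0.2657) d41.7 mean [ 0.41   -0.2657] [248 245 240]
bench z [[0.5477, 0.145, -0.0077], [0.4586, -0.2103, -0.0051], [0.5572, -0.5457, 0.005]]
```

View pics/carrier.png

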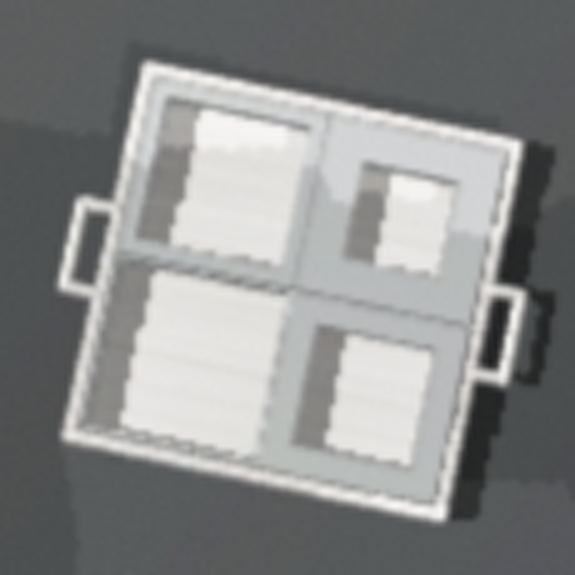

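View pics/jars.png

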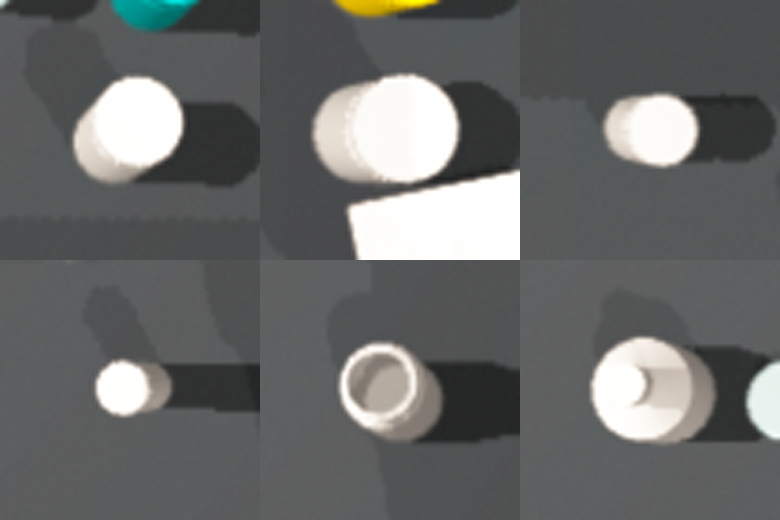

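```bash
cat >> h.py <<'E'
from scipy.spatial.transform import Rotation as Ro
def topix(c,pts,z):
    p=cv2.undistortPoints(np.float32(pts)[:,None],c["K"],np.array([float(c["k1"]),0,0,0,0]))[:,0]
    d=np.hstack([p,np.ones((len(p),1))])@c["R"]; o=-c["R"].T@c["t"]
    return (o+d*((z-o[2])/d[:,2])[:,None])[:,:2]
def go(*tg,yaw=None):
    """tool-frame shifts in cm from the present pose through world targets, yaw (deg) of tool x; orientation turned first"""
    o=ctrl.get_obs(); q=o["eef_rot"]; R=Ro.from_quat([*q[1:],q[0]])
    M=R.as_matrix(); y0=np.degrees(np.arctan2(M[1,0],M[0,0]))
    print("t",round(o["time_s"],1),"pos",o["eef_pos"].round(4),"yaw",y0.round(1),"zaxis",M[:,2].round(3),"open cm",round(o["opening"]*8.54,2),"F",o["wrist_force"].round(1),"q",o["q"].round(2))
    if yaw is not None:
        a=np.radians(yaw); X=np.array([np.cos(a),np.sin(a),0]); Z=np.array([0,0,-1.]); T=Ro.from_matrix(np.stack([X,np.cross(Z,X),Z],1))
        print(" turn rotvec tool",(R.inv()*T).as_rotvec().round(3)); M=T.as_matrix()
    p=o["eef_pos"]
    for t in tg:
        t=np.array(t); d=M.T@(t-p)*100; print(" ->",t.round(3),"shift cm",d.round(2),"rows>=%.1f"%(np.linalg.norm(d)/4.1)); p=t
E
python3 - <<'E'
from h import *
c=dict(np.load("top0.npz"))
u=np.array([(145,62),(522,140),(447,520),(63,438)])
px=(u+.5)/5-.5+[265,195]
P=topix(c,px,.025); ctr=P.mean(0); print(P.round(4),ctr.round(4))
ex=P[1]-P[0]+P[2]-P[3]; ey=P[3]-P[0]+P[2]-P[1]; print(np.linalg.norm(ex)/2,np.linalg.norm(ey)/2)
ex/=np.linalg.norm(ex);ey/=np.linalg.norm(ey);print("dirs",np.degrees(np.arctan2(ex[1],ex[0])),np.degrees(np.arctan2(ey[1],ey[0])))
for n,a,b in(("thick",-1,1),("medium",-1,-1),("slim",1,1),("thin",1,-1)): print(n,(ctr+.042*(a*ex+b*ey)).round(4))
# cross-check: opening outlines read in the crop (frame top edges)
for n,q in(("thick",[(118,258),(292,292),(262,455),(78,420)]),("medium",[(168,98),(312,128),(284,280),(135,240)]),("slim",[(318,325),(437,347),(409,468),(292,443)]),("thin",[(366,162),(458,181),(440,277),(344,258)])):
    Q=topix(c,(np.array(q)+.5)/5-.5+[265,195],.025); print(n,Q.mean(0).round(4),[round(float(np.linalg.norm(Q[i]-Q[i-1]))*1000) for i in range(4)])
W=cloud(c); print("plate z",[W[v,u].round(3).tolist() for u,v in((520,315),(500,300),(545,320))])
go((.483,-.420,.2),(.483,-.420,.053))
E
```

```text
[[ 0.647   0.0425]
 [ 0.6132 -0.1332]
 [ 0.4368 -0.1001]
 [ 0.4717  0.0771]] [ 0.5422 -0.0284]
0.17978986301233738 0.1791232004407544
dirs -101.01728759609726 169.11358581815082
thick [0.509  0.0207]
medium [0.5914 0.0049]
slim [ 0.4929 -0.0617]
thin [ 0.5754 -0.0776]
thick [0.5104 0.0204] [77, 82, 76, 86]
medium [0.5894 0.0045] [68, 68, 72, 71]
slim [ 0.4934 -0.0612] [56, 56, 57, 55]
thin [ 0.5752 -0.0778] [46, 44, 45, 45]
plate z [[0.403, -0.492, 0.013], [0.437, -0.442, 0.019], [0.391, -0.555, 0.008]]
t 0.1 pos [ 0.1873 -0.5431  0.2305] yaw -71.0 zaxis [0.945 0.326 0.   ] open cm 8.54 F [-0.1  0.7 -0.4] q [-1.45  0.18  1.61  0.    1.35 -0.21]
 -> [ 0.483 -0.42   0.2  ] shift cm [-2.    3.06 31.97] rows>=7.8
 -> [ 0.483 -0.42   0.053] shift cm [ 0.02 14.7  -0.  ] rows>=3.6
```

```bash
sed -i 's/Z=np.array(\[0,0,-1.\]); T=.*/Y=np.array([0,0,-1.]); T=Ro.from_matrix(np.stack([X,Y,np.cross(X,Y)],1))/; s/M\[:,2\].round(3),"open/M[:,1].round(3),"open/; s/"zaxis"/"yaxis"/' h.py
python3 -m jog '[[[-0.22,0.34,3.55],[0,0,0],8.5],[[-0.22,0.34,3.55],[0,0,0],8.5],[[-0.22,0.34,3.55],[0,0,0],8.5],[[-0.22,0.34,3.55],[0,0,0],8.5],[[-0.22,0.34,3.55],[0,0,0],8.5],[[-0.22,0.34,3.55],[0,0,0],8.5],[[-0.22,0.34,3.55],[0,0,0],8.5],[[-0.22,0.34,3.55],[0,0,0],8.5],[[-0.22,0.34,3.55],[0,0,0],8.5]]'
python3 -c "
from h import *
go((.483,-.420,.2),(.483,-.420,.053),yaw=-71)"
```

```text
time_s: 0.85
eef_pos: [0.4872, -0.419, 0.1947]
eef_rot: [0.573, -0.573, 0.417, -0.412]
wrist_force: [0.4, -0.9, 0.8]
opening: 0.993
t 0.8 pos [ 0.4872 -0.419   0.1947] yaw -71.8 yaxis [-0.005  0.004 -1.   ] open cm 8.48 F [ 0.4 -0.9  0.8] q [-0.89  0.36  1.45 -0.    1.33  0.36]
 turn rotvec tool [ 0.004 -0.014 -0.006]
 -> [ 0.483 -0.42   0.2  ] shift cm [-0.05 -0.53 -0.43] rows>=0.2
 -> [ 0.483 -0.42   0.053] shift cm [ 0.  14.7  0. ] rows>=3.6
```

```bash
python3 -m jog '[[[-0.05,0,-0.43],[0,-0.014,0],8.5],[[0,0,0],[0,0,0],8.5],[[0,3.5,0],[0,0,0],8.5],[[0,3.5,0],[0,0,0],8.5],[[0,3.5,0],[0,0,0],8.5],[[0,3.5,0],[0,0,0],8.5],[[0,0,0],[0,0,0],8.5],[[0,0,0],[0,0,0],8.5]]'
python3 -c "
from h import *
go((.483,-.420,.053),yaw=-71)
c=imaging.camera('side');cv2.imwrite('pics/s1.png',c['frame'][:,:,::-1])"
```

```text
time_s: 1.52
eef_pos: [0.4872, -0.4163, 0.0499]
eef_rot: [0.577, -0.576, 0.411, -0.407]
wrist_force: [0.7, -0.8, 1.2]
opening: 0.99
t 1.5 pos [ 0.4872 -0.4163  0.0499] yaw -70.7 yaxis [-0.003  0.004 -1.   ] open cm 8.45 F [ 0.7 -0.8  1.2] q [-0.89  0.53  1.54  0.    1.07  0.34]
 turn rotvec tool [ 0.001  0.005 -0.005]
 -> [ 0.483 -0.42   0.053] shift cm [ 0.21 -0.31 -0.51] rows>=0.2
```

```bash
python3 -m jog '[[[0.2,-0.3,-0.5],[0,0,0],8.5],[[0,0,0],[0,0,0],8.5],[[0,0,0],[0,0,0],4],[[0,0,0],[0,0,0],4],[[0,0,0],[0,0,0],4],[[0,0,0],[0,0,0],4],[[0,0,0],[0,0,0],4],[[0,0,0],[0,0,0],4],[[0,0,0],[0,0,0],4]]'
python3 -c "
from h import *
go((.483,-.420,.2),(.509,.0207,.2),(.509,.0207,.053),yaw=-71)"
```

```text
time_s: 2.32
eef_pos: [0.4856, -0.4258, 0.0651]
eef_rot: [-0.575, 0.577, -0.406, 0.413]
wrist_force: [-0.8, 0.4, -1.1]
opening: 0.723
t 2.3 pos [ 0.4856 -0.4258  0.0651] yaw -70.8 yaxis [ 0.007 -0.008 -1.   ] open cm 6.18 F [-0.8  0.4 -1.1] q [-0.9   0.51  1.54  0.    1.08  0.33]
 turn rotvec tool [-0.004  0.004  0.01 ]
 -> [ 0.483 -0.42   0.2  ] shift cm [ -0.64 -13.49  -0.06] rows>=3.3
 -> [0.509 0.021 0.2  ] shift cm [-40.82   0.    16.81] rows>=10.8
 -> [0.509 0.021 0.053] shift cm [ 0.  14.7  0. ] rows>=3.6
```

```bash
python3 -m jog '[[[0,0,0],[0,0,0],4],[[0,-3,0],[0,0,0],4],[[0,-3.8,0],[0,0,0],4],[[0,-3.8,0],[0,0,0],4],[[0,-3.8,0],[0,0,0],4]]'
python3 -c "
from h import *
go((.509,.0207,.2),(.509,.0207,.073),yaw=-71)"
```

```text
time_s: 2.73
eef_pos: [0.4796, -0.4181, 0.1989]
eef_rot: [0.578, -0.575, 0.415, -0.404]
wrist_force: [1.4, -1.5, -0.8]
opening: 0.724
t 2.7 pos [ 0.4796 -0.4181  0.1989] yaw -70.8 yaxis [-0.01   0.013 -1.   ] open cm 6.18 F [ 1.4 -1.5 -0.8] q [-0.9   0.35  1.46  0.    1.34  0.33]
 turn rotvec tool [ 0.005  0.004 -0.016]
 -> [0.509 0.021 0.2  ] shift cm [-40.53  -0.11  17.06] rows>=10.7
 -> [0.509 0.021 0.073] shift cm [ 0.  12.7  0. ] rows>=3.1
```

```bash
python3 -m jog '[[[0,0,0],[0,0,0],4]]';python3 -m jog '[[[0,0,0],[0,0,0],4]]';python3 -m jog '[[[0,0,0],[0,0,0],4]]'
python3 -c "
from h import *
go((.509,.0207,.2),(.509,.0207,.073),yaw=-71)
c=imaging.camera('side');cv2.imwrite('pics/s2.png',c['frame'][:,:,::-1])"
```

```text
time_s: 2.82
eef_pos: [0.4825, -0.4214, 0.208]
eef_rot: [0.577, -0.576, 0.411, -0.408]
wrist_force: [1.2, -1.5, 0.2]
opening: 0.722
time_s: 2.9
eef_pos: [0.4828, -0.4217, 0.2093]
eef_rot: [0.577, -0.576, 0.41, -0.409]
wrist_force: [-0.1, 0.4, -3.0]
opening: 0.724
time_s: 2.98
eef_pos: [0.4833, -0.4222, 0.2104]
eef_rot: [-0.577, 0.577, -0.409, 0.41]
wrist_force: [0.6, 0.7, -0.9]
opening: 0.724
t 3.0 pos [ 0.4833 -0.4222  0.2104] yaw -70.7 yaxis [ 0.001 -0.001 -1.   ] open cm 6.19 F [ 0.6  0.7 -0.9] q [-0.9   0.34  1.45  0.    1.35  0.33]
 turn rotvec tool [-0.     0.005  0.001]
 -> [0.509 0.021 0.2  ] shift cm [-41.04   1.04  16.85] rows>=10.8
 -> [0.509 0.021 0.073] shift cm [ 0.  12.7  0. ] rows>=3.1
```

View pics/s2.png

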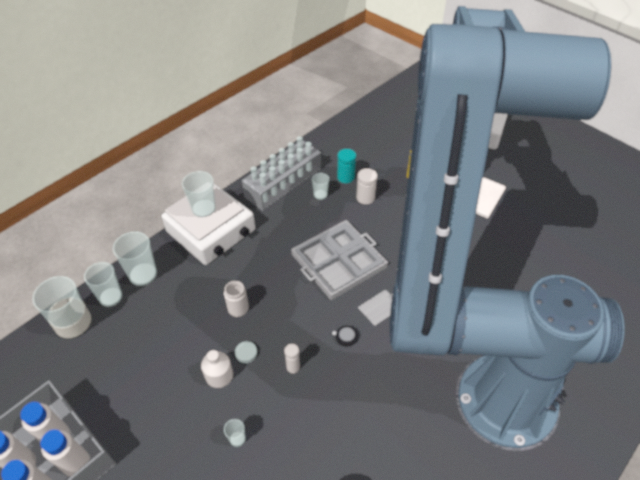

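The picture shows the arm hiding the held jar, and the other jars and the carrier at (338,258) undisturbed. The opening has stopped at the jar's width. Next I'll move over the widest holder.

```bash
python3 -m jog '[[[-3.73,0,1.53],[0,0,0],4],[[-3.73,0,1.53],[0,0,0],4],[[-3.73,0,1.53],[0,0,0],4],[[-3.73,0,1.53],[0,0,0],4],[[-3.73,0,1.53],[0,0,0],4],[[-3.73,0,1.53],[0,0,0],4],[[-3.73,0,1.53],[0,0,0],4],[[-3.73,0,1.53],[0,0,0],4],[[-3.73,0,1.53],[0,0,0],4],[[-3.73,0,1.53],[0,0,0],4],[[-3,0,1.23],[0,0,0],4],[[0,0,0],[0,0,0],4]]'
python3 -c "
from h import *
go((.509,.0207,.2),(.509,.0207,.073),yaw=-71)"
```

```text
time_s: 4.03
eef_pos: [0.4945, 0.0286, 0.1884]
eef_rot: [-0.573, 0.576, -0.425, 0.399]
wrist_force: [0.1, 0.1, -1.3]
opening: 0.723
t 4.0 pos [0.4945 0.0286 0.1884] yaw -71.3 yaxis [-0.033  0.019 -0.999] open cm 6.18 F [ 0.1  0.1 -1.3] q [-0.19  0.07  1.82  0.01  1.29  1.05]
 turn rotvec tool [ 0.025 -0.005 -0.028]
 -> [0.509 0.021 0.2  ] shift cm [ 1.22 -1.16  1.12] rows>=0.5
 -> [0.509 0.021 0.073] shift cm [ 0.  12.7  0. ] rows>=3.1
```

```bash
python3 -m jog '[[[1.2,0,1.1],[0.025,-0.005,-0.028],4],[[0,0,0],[0,0,0],4],[[0,0,0],[0,0,0],4]]'
python3 -c "
from h import *
go((.509,.0207,.125),(.509,.0207,.073),yaw=-71)"
```

```text
time_s: 4.28
eef_pos: [0.5053, 0.0242, 0.1828]
eef_rot: [-0.576, 0.578, -0.412, 0.406]
wrist_force: [-0.3, 0.6, -1.6]
opening: 0.725
t 4.3 pos [0.5053 0.0242 0.1828] yaw -70.6 yaxis [-0.009  0.002 -1.   ] open cm 6.19 F [-0.3  0.6 -1.6] q [-0.19  0.08  1.82  0.    1.25  1.05]
 turn rotvec tool [ 0.008  0.007 -0.005]
 -> [0.509 0.021 0.125] shift cm [0.45 5.78 0.24] rows>=1.4
 -> [0.509 0.021 0.073] shift cm [0.  5.2 0. ] rows>=1.3
```

Run:
```python
from h import *
c=imaging.camera('top');cv2.imwrite('pics/t2.png',cv2.resize(c['frame'][160:340,230:430,::-1],(800,720))[:600])
```

```text
(no output)
```

View pics/t2.png

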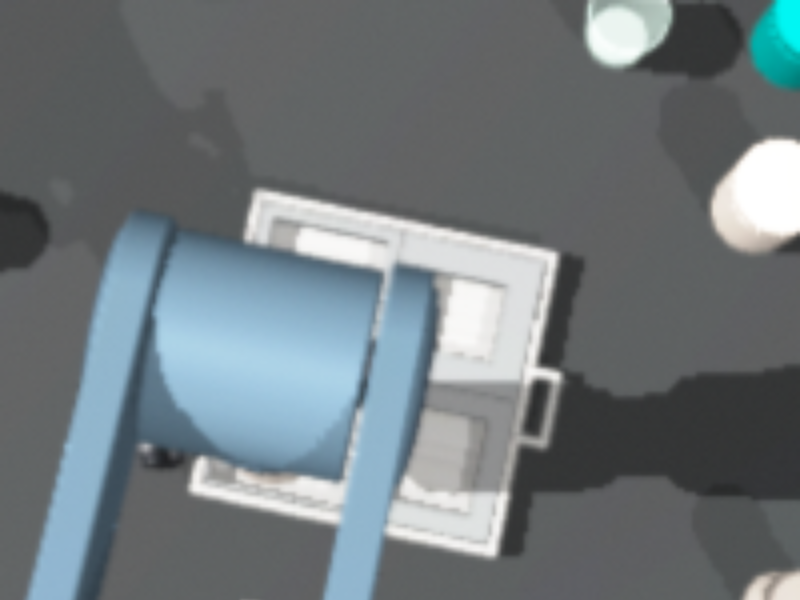

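The top view is blocked by the wrist above the carrier, so I'll descend part-way and check from the side.

```bash
python3 -m jog '[[[0.45,2.5,0.24],[0.008,0.007,-0.005],4],[[0,3,0],[0,0,0],4],[[0,0,0],[0,0,0],4],[[0,0,0],[0,0,0],4]]'
python3 - <<'E'
from h import *
go((.509,.0207,.073),yaw=-71)
c=imaging.camera('side');cv2.imwrite('pics/s3.png',cv2.resize(c['frame'][180:330,240:440,::-1],(800,600)))
E
```

```text
time_s: 4.67
eef_pos: [0.5083, 0.0179, 0.1264]
eef_rot: [-0.574, 0.575, -0.413, 0.412]
wrist_force: [0.2, 0.8, -0.7]
opening: 0.724
t 4.7 pos [0.5083 0.0179 0.1264] yaw -71.3 yaxis [-0.002  0.001 -1.   ] open cm 6.18 F [ 0.2  0.8 -0.7] q [-0.2   0.16  1.86  0.    1.12  1.05]
 turn rotvec tool [ 0.002 -0.006 -0.001]
 -> [0.509 0.021 0.073] shift cm [-0.24  5.34  0.16] rows>=1.3
```

View pics/s3.png

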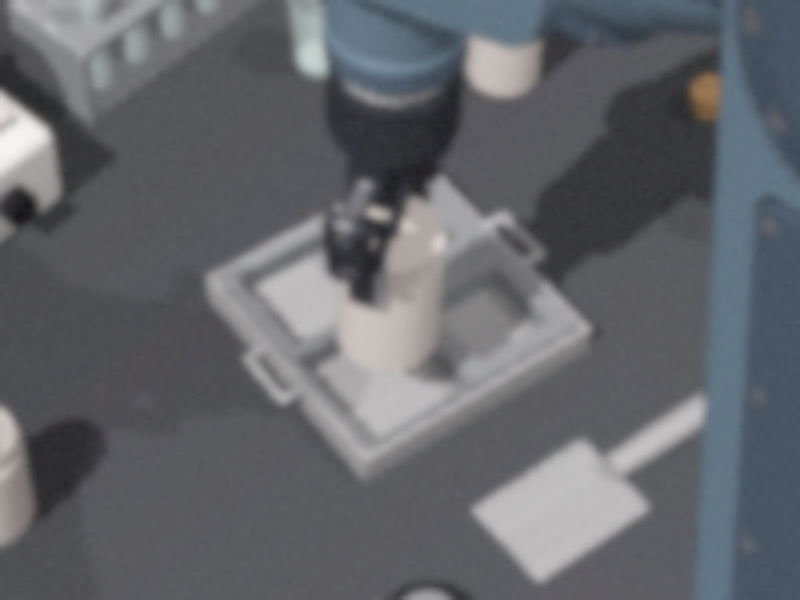

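```bash
cat >> h.py <<'E'
def proj(c,X):
    return cv2.projectPoints(np.float64(X).reshape(-1,1,3),cv2.Rodrigues(c["R"])[0],np.float64(c["t"]),c["K"],np.array([float(c["k1"]),0,0,0,0]))[0][:,0]
def ring(c,x,y,z,r):
    a=np.linspace(0,6.28,60); return proj(c,np.stack([x+r*np.cos(a),y+r*np.sin(a),0*a+z],1))
E
python3 - <<'E'
from h import *
c=dict(np.load("side0.npz"))
for z in(.055,.061,.067):
    p=(ring(c,.5083,.0179,z,.0315)-[240,180])*4; print(z,"lowest",p[p[:,1].argmax()].round(),"xrange",p[:,0].min().round(),p[:,0].max().round())
p=(ring(c,.509,.0207,.005,.0315)-[240,180])*4;print("goal",p.min(0),p.max(0))
E
```

```text
0.055 lowest [387. 378.] xrange 336.0 436.0
0.061 lowest [387. 372.] xrange 336.0 436.0
0.067 lowest [388. 367.] xrange 336.0 437.0
goal [331.71081601 348.0682061 ] [429.45272562 426.97162508]
```

Predicted and observed jar outlines agree within about 1 px, so I'll lower it.

```bash
python3 -m jog '[[[-0.12,2,0.08],[0,-0.006,0],4],[[-0.12,2,0.08],[0,0,0],4],[[0,1.2,0],[0,0,0],4],[[0,0,0],[0,0,0],4]]'
python3 -c "
from h import *
go((.509,.0207,.071),yaw=-71)"
```

```text
time_s: 5.05
eef_pos: [0.5124, 0.0189, 0.0788]
eef_rot: [0.576, -0.574, 0.41, -0.413]
wrist_force: [-0.2, -0.0, -1.1]
opening: 0.724
t 5.0 pos [0.5124 0.0189 0.0788] yaw -71.1 yaxis [ 0.005 -0.001 -1.   ] open cm 6.18 F [-0.2 -0.  -1.1] q [-0.2   0.24  1.88  0.    1.02  1.05]
 turn rotvec tool [-0.004 -0.002  0.002]
 -> [0.509 0.021 0.071] shift cm [-0.28  0.78 -0.26] rows>=0.2
```

```bash
python3 -m jog '[[[-0.25,0.6,-0.25],[0,0,0],4],[[0,0.2,0],[0,0,0],4],[[0,0.1,0],[0,0,0],4]]'
python3 -m jog '[[[0,0.15,0],[0,0,0],4],[[0,0.15,0],[0,0,0],4]]'
python3 -c "
from h import *
go((.509,.0207,.071),yaw=-71)"
```

```text
time_s: 5.3
eef_pos: [0.5109, 0.0198, 0.0722]
eef_rot: [0.576, -0.574, 0.409, -0.414]
wrist_force: [0.5, 0.6, -1.2]
opening: 0.718
time_s: 5.47
eef_pos: [0.5119, 0.0197, 0.0706]
eef_rot: [0.577, -0.573, 0.408, -0.415]
wrist_force: [-0.1, 0.3, -1.0]
opening: 0.724
t 5.5 pos [0.5119 0.0197 0.0706] yaw -71.1 yaxis [ 0.011 -0.002 -1.   ] open cm 6.19 F [-0.1  0.3 -1. ] q [-0.19  0.25  1.89  0.    0.99  1.05]
 turn rotvec tool [-0.009 -0.002  0.005]
 -> [0.509 0.021 0.071] shift cm [-0.19 -0.04 -0.24] rows>=0.1
```

```bash
python3 -m jog '[[[-0.1,0.2,-0.1],[0,0,0],4],[[0,0.2,0],[0,0,0],4]]'
python3 -m jog '[[[0,0.2,0],[0,0,0],4],[[0,0.2,0],[0,0,0],4]]'
```

```text
time_s: 5.63
eef_pos: [0.5114, 0.0202, 0.0673]
eef_rot: [0.577, -0.573, 0.407, -0.415]
wrist_force: [-0.2, 0.3, -1.3]
opening: 0.726
time_s: 5.8
eef_pos: [0.5136, 0.0209, 0.0666]
eef_rot: [0.578, -0.572, 0.406, -0.416]
wrist_force: [-8.1, 4.3, 25.2]
opening: 0.725
```

```bash
python3 -m jog '[[[0,-0.1,0],[0,0,0],4],[[0,0,0],[0,0,0],7.4],[[0,0,0],[0,0,0],7.4],[[0,0,0],[0,0,0],7.4],[[0,0,0],[0,0,0],7.4]]'
python3 -m jog '[[[0,-1.5,0],[0,0,0],7.4],[[0,-3,0],[0,0,0],7.4],[[0,-4,0],[0,0,0],7.4],[[0,-4,0],[0,0,0],7.4],[[0,-2,0],[0,0,0],7.4]]'
python3 - <<'E'
from h import *
go((.643,-.252,.2),(.643,-.252,.055),yaw=-71)
c=imaging.camera('side');cv2.imwrite('pics/s4.png',cv2.resize(c['frame'][180:330,240:440,::-1],(800,600)))
E
```

```text
time_s: 6.22
eef_pos: [0.5151, 0.0209, 0.069]
eef_rot: [0.579, -0.572, 0.405, -0.417]
wrist_force: [-0.6, -0.6, -0.2]
opening: 0.862
time_s: 6.63
eef_pos: [0.5063, 0.0217, 0.2106]
eef_rot: [0.576, -0.574, 0.412, -0.411]
wrist_force: [1.0, -0.6, 0.2]
opening: 0.866
t 6.6 pos [0.5063 0.0217 0.2106] yaw -71.2 yaxis [ 0.001  0.002 -1.   ] open cm 7.4 F [ 1.  -0.6  0.2] q [-0.19  0.05  1.8   0.    1.3   1.05]
 turn rotvec tool [-0.001 -0.003 -0.001]
 -> [ 0.643 -0.252  0.2  ] shift cm [30.33  1.06  4.01] rows>=7.5
 -> [ 0.643 -0.252  0.055] shift cm [ 0.  14.5  0. ] rows>=3.5
```

View pics/s4.png

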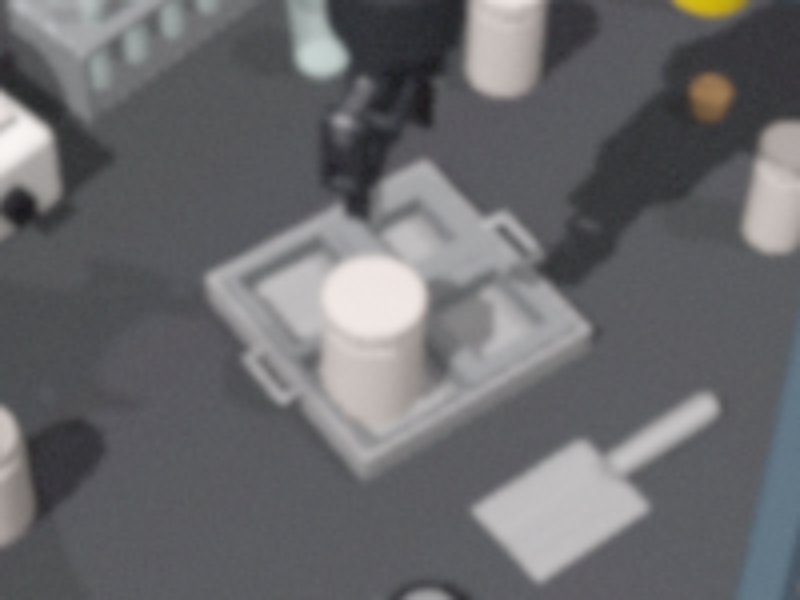

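The thick jar stands upright in the widest holder, at crop (375,345). Next is the medium jar.

```bash
python3 -m jog '[[[3.8,0,0.5],[0,0,0],8],[[3.8,0,0.5],[0,0,0],8],[[3.8,0,0.5],[0,0,0],8],[[3.8,0,0.5],[0,0,0],8],[[3.8,0,0.5],[0,0,0],8],[[3.8,0,0.5],[0,0,0],8],[[3.8,0,0.5],[0,0,0],8],[[3.6,0,0.5],[0,0,0],8],[[0,0,0],[0,0,0],8],[[0,0,0],[0,0,0],8]]'
python3 -c "
from h import *
go((.643,-.252,.2),(.643,-.252,.055),yaw=-71)"
```

```text
time_s: 7.52
eef_pos: [0.6493, -0.2634, 0.2111]
eef_rot: [0.578, -0.574, 0.408, -0.412]
wrist_force: [0.6, 1.2, -0.5]
opening: 0.935
t 7.5 pos [ 0.6493 -0.2634  0.2111] yaw -70.9 yaxis [ 0.008  0.002 -1.   ] open cm 7.98 F [ 0.6  1.2 -0.5] q [-0.56  0.47  1.28  0.01  1.39  0.68]
 turn rotvec tool [-0.009  0.001  0.001]
 -> [ 0.643 -0.252  0.2  ] shift cm [-1.28  1.11 -0.23] rows>=0.4
 -> [ 0.643 -0.252  0.055] shift cm [ 0.  14.5  0. ] rows>=3.5
```

```bash
python3 -m jog '[[[-1.28,1,-0.23],[-0.009,0,0],8],[[0,3,0],[0,0,0],8],[[0,3.2,0],[0,0,0],8],[[0,3.2,0],[0,0,0],8],[[0,0,0],[0,0,0],8],[[0,0,0],[0,0,0],8]]'
python3 -c "
from h import *
go((.643,-.252,.055),yaw=-71)"
```

```text
time_s: 8.02
eef_pos: [0.6418, -0.2492, 0.1034]
eef_rot: [-0.576, 0.576, -0.41, 0.41]
wrist_force: [0.2, -0.1, 0.3]
opening: 0.939
t 8.0 pos [ 0.6418 -0.2492  0.1034] yaw -70.9 yaxis [-0.    -0.001 -1.   ] open cm 8.02 F [ 0.2 -0.1  0.3] q [-0.54  0.55  1.39 -0.    1.2   0.7 ]
 turn rotvec tool [0.    0.002 0.001]
 -> [ 0.643 -0.252  0.055] shift cm [0.31 4.84 0.02] rows>=1.2
```

```bash
python3 -m jog '[[[0.3,2.4,0],[0,0,0],8],[[0,2.4,0],[0,0,0],8],[[0,0.2,0],[0,0,0],4],[[0,0.1,0],[0,0,0],3],[[0,0.1,0],[0,0,0],3],[[0,0.1,0],[0,0,0],3],[[0,0.1,0],[0,0,0],3],[[0,0.1,0],[0,0,0],3],[[0,0.1,0],[0,0,0],3],[[0,0.1,0],[0,0,0],3]]'
python3 -c "
from h import *
go((.643,-.252,.055),yaw=-71)"
```

```text
time_s: 8.85
eef_pos: [0.6504, -0.253, 0.0626]
eef_rot: [0.577, -0.576, 0.402, -0.416]
wrist_force: [-0.6, 0.2, -0.6]
opening: 0.591
t 8.8 pos [ 0.6504 -0.253   0.0626] yaw -70.7 yaxis [ 0.016 -0.01  -1.   ] open cm 5.05 F [-0.6  0.2 -0.6] q [-0.54  0.61  1.39 -0.    1.12  0.69]
 turn rotvec tool [-0.012  0.005  0.015]
 -> [ 0.643 -0.252  0.055] shift cm [-0.34  0.76 -0.67] rows>=0.3
```

```bash
python3 -m jog '[[[0,-2.5,0],[-0.012,0,0.015],3],[[0,-3.8,0],[0,0,0],3],[[0,-3.8,0],[0,0,0],3],[[0,-3.3,0],[0,0,0],3],[[0,0,0],[0,0,0],3],[[0,0,0],[0,0,0],3]]'
python3 -c "
from h import *
go((.5905,.0049,.21),(.5905,.0049,.125),yaw=-71)"
```

```text
time_s: 9.35
eef_pos: [0.6477, -0.2519, 0.1983]
eef_rot: [-0.576, 0.577, -0.412, 0.406]
wrist_force: [0.1, 0.6, -2.6]
opening: 0.593
t 9.3 pos [ 0.6477 -0.2519  0.1983] yaw -70.7 yaxis [-0.008  0.004 -1.   ] open cm 5.07 F [ 0.1  0.6 -2.6] q [-0.54  0.48  1.3  -0.    1.38  0.69]
 turn rotvec tool [ 0.006  0.005 -0.007]
 -> [0.59  0.005 0.21 ] shift cm [-26.14  -1.17   2.95] rows>=6.4
 -> [0.59  0.005 0.125] shift cm [0.  8.5 0. ] rows>=2.1
```

```bash
python3 -m jog '[[[-3.75,-0.1,0.45],[0,0,0],3],[[-3.75,-0.1,0.45],[0,0,0],3],[[-3.75,-0.1,0.45],[0,0,0],3],[[-3.75,-0.1,0.45],[0,0,0],3],[[-3.75,-0.1,0.45],[0,0,0],3],[[-3.75,-0.1,0.45],[0,0,0],3],[[-2.5,-0.1,0.45],[0,0,0],3],[[0,0,0],[0,0,0],3],[[0,0,0],[0,0,0],3]]'
python3 -c "
from h import *
go((.5905,.0049,.21),(.5905,.0049,.125),yaw=-71)"
```

```text
time_s: 10.1
eef_pos: [0.5877, 0.0028, 0.1961]
eef_rot: [-0.573, 0.577, -0.417, 0.404]
wrist_force: [-0.1, 0.3, -0.9]
opening: 0.592
t 10.1 pos [0.5877 0.0028 0.1961] yaw -71.1 yaxis [-0.018  0.006 -1.   ] open cm 5.05 F [-0.1  0.3 -0.9] q [-0.2   0.25  1.59  0.    1.31  1.04]
 turn rotvec tool [ 0.015 -0.001 -0.012]
 -> [0.59  0.005 0.21 ] shift cm [-0.11 -1.39  0.33] rows>=0.3
 -> [0.59  0.005 0.125] shift cm [0.  8.5 0. ] rows>=2.1
```

```bash
python3 -m jog '[[[-0.1,1.5,0.3],[0.015,0,-0.012],3],[[0,3,0],[0,0,0],3],[[0,3,0],[0,0,0],3],[[0,0,0],[0,0,0],3],[[0,0,0],[0,0,0],3]]'
python3 - <<'E'
from h import *
go((.5905,.0049,.072),yaw=-71)
o=ctrl.get_obs()['eef_pos'];
c=imaging.camera('side');cv2.imwrite('pics/s5.png',cv2.resize(c['frame'][180:330,240:440,::-1],(800,600)))
p=(ring(c,o[0],o[1],o[2]-.0626,.026)-[240,180])*4; print("lowest",p[p[:,1].argmax()].round(),"xr",p[:,0].min().round(),p[:,0].max().round())
E
```

```text
time_s: 10.52
eef_pos: [0.5907, 0.0016, 0.1173]
eef_rot: [-0.575, 0.576, -0.411, 0.412]
wrist_force: [0.4, 0.3, -0.3]
opening: 0.585
t 10.5 pos [0.5907 0.0016 0.1173] yaw -71.1 yaxis [ 0.    -0.002 -1.   ] open cm 5.0 F [ 0.4  0.3 -0.3] q [-0.2   0.34  1.66 -0.    1.14  1.05]
 turn rotvec tool [ 0.    -0.002  0.002]
 -> [0.59  0.005 0.072] shift cm [-0.32  4.53  0.09] rows>=1.1
lowest [310. 285.] xr 269.0 350.0
```

View pics/s5.png

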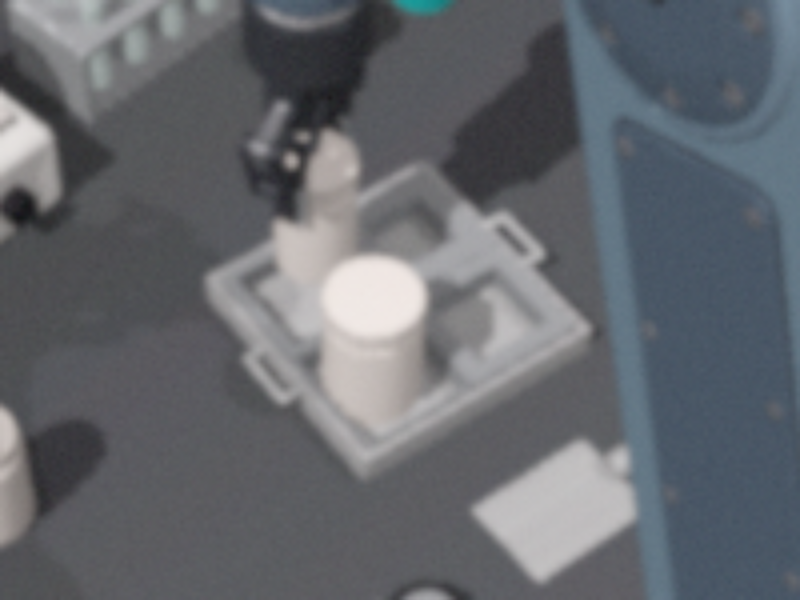

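The jar hangs about 3 mm off along tool −z. I'll compensate and lower it.

```bash
python3 -m jog '[[[-0.3,1.5,0.35],[0,0,0],3],[[0,1.5,0],[0,0,0],3],[[0,1,0],[0,0,0],3],[[0,0,0],[0,0,0],3]]'
python3 -c "
from h import *
go((.5925,.0055,.068),yaw=-71)"
```

```text
time_s: 10.9
eef_pos: [0.5971, 0.0023, 0.082]
eef_rot: [0.575, -0.574, 0.409, -0.415]
wrist_force: [-0.8, 0.2, -1.1]
opening: 0.589
t 10.9 pos [0.5971 0.0023 0.082 ] yaw -71.3 yaxis [ 0.007 -0.004 -1.   ] open cm 5.03 F [-0.8  0.2 -1.1] q [-0.19  0.4   1.66 -0.    1.07  1.05]
 turn rotvec tool [-0.006 -0.005  0.006]
 -> [0.592 0.006 0.068] shift cm [-0.46  1.4  -0.33] rows>=0.4
```

```bash
python3 -m jog '[[[-0.45,0.6,-0.35],[-0.006,-0.005,0.006],3],[[0,0.6,0],[0,0,0],3],[[0,0.2,0],[0,0,0],3]]'
python3 -m jog '[[[0,0.2,-0.05],[0,0,0],3],[[0,0.2,-0.05],[0,0,0],3]]'
python3 -c "
from h import *
go((.5925,.0055,.065),yaw=-71)"
```

```text
time_s: 11.15
eef_pos: [0.5945, 0.0045, 0.0706]
eef_rot: [0.576, -0.575, 0.41, -0.412]
wrist_force: [-0.1, -0.4, -1.5]
opening: 0.589
time_s: 11.32
eef_pos: [0.5941, 0.0041, 0.0672]
eef_rot: [0.576, -0.575, 0.409, -0.413]
wrist_force: [-1.1, -0.2, -1.1]
opening: 0.596
t 11.3 pos [0.5941 0.0041 0.0672] yaw -71.0 yaxis [ 0.006 -0.001 -1.   ] open cm 5.09 F [-1.1 -0.2 -1.1] q [-0.19  0.41  1.68  0.    1.05  1.05]
 turn rotvec tool [-0.005 -0.001  0.003]
 -> [0.592 0.006 0.065] shift cm [-0.19  0.22 -0.1 ] rows>=0.1
```

```bash
python3 -m jog '[[[0,0.2,-0.05],[0,0,0],3],[[0,0.2,-0.05],[0,0,0],3]]'
python3 -m jog '[[[0,0.15,-0.05],[0,0,0],3]]'
python3 -m jog '[[[0,0.15,-0.05],[0,0,0],3]]'
```

```text
time_s: 11.48
eef_pos: [0.5942, 0.0039, 0.0649]
eef_rot: [0.577, -0.574, 0.408, -0.413]
wrist_force: [-6.6, 4.4, 21.3]
opening: 0.593
time_s: 11.57
eef_pos: [0.5943, 0.004, 0.065]
eef_rot: [0.577, -0.574, 0.408, -0.413]
wrist_force: [-4.7, 0.8, 9.7]
opening: 0.588
time_s: 11.65
eef_pos: [0.5942, 0.004, 0.065]
eef_rot: [0.577, -0.574, 0.408, -0.413]
wrist_force: [-3.4, 0.4, 8.0]
opening: 0.591
```

Contact with the floor. I'll release (opening only to 6.3 cm because of the neighbour) and rise.

```bash
python3 -m jog '[[[0,0,0],[0,0,0],6.3],[[0,0,0],[0,0,0],6.3],[[0,0,0],[0,0,0],6.3],[[0,0,0],[0,0,0],6.3],[[0,-1.5,0],[0,0,0],6.3],[[0,-3,0],[0,0,0],6.3],[[0,-4,0],[0,0,0],6.3],[[0,-4,0],[0,0,0],6.3],[[0,-1.5,0],[0,0,0],6.3]]'
python3 - <<'E'
from h import *
go((.41,-.2657,.2),(.41,-.2657,.055),yaw=-71)
c=imaging.camera('side');cv2.imwrite('pics/s6.png',cv2.resize(c['frame'][180:330,240:440,::-1],(800,600)))
E
```

```text
time_s: 12.4
eef_pos: [0.589, 0.0045, 0.2037]
eef_rot: [-0.575, 0.576, -0.412, 0.41]
wrist_force: [2.1, -0.4, 1.1]
opening: 0.739
t 12.4 pos [0.589  0.0045 0.2037] yaw -71.0 yaxis [-0.003  0.002 -1.   ] open cm 6.31 F [ 2.1 -0.4  1.1] q [-0.19  0.24  1.6   0.    1.31  1.05]
 turn rotvec tool [ 0.002 -0.001 -0.002]
 -> [ 0.41  -0.266  0.2  ] shift cm [ 19.72   0.37 -25.72] rows>=7.9
 -> [ 0.41  -0.266  0.055] shift cm [ 0.  14.5  0. ] rows>=3.5
```

View pics/s6.png

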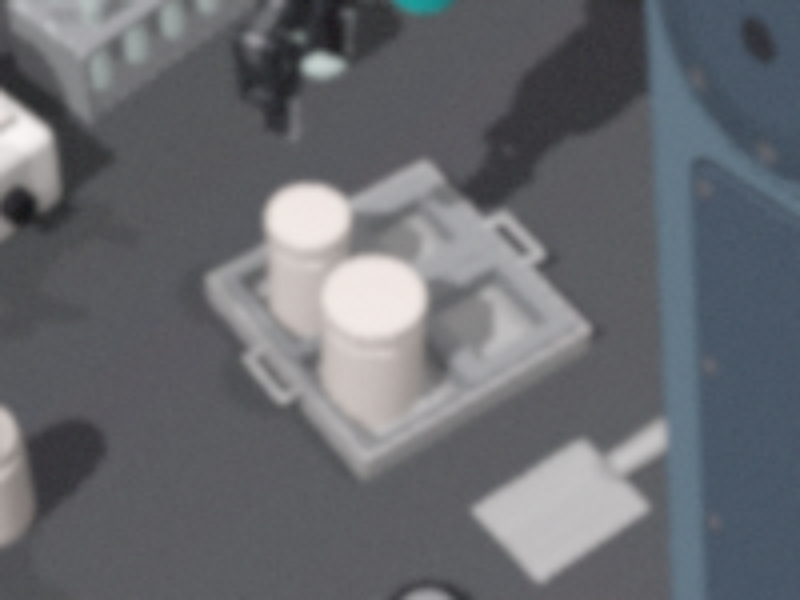

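The medium jar (308,260) and thick jar (373,345) both stand upright. Now the slim one.

```bash
python3 -m jog '[[[2.46,0,-3.2],[0,0,0],7],[[2.46,0,-3.2],[0,0,0],7],[[2.46,0,-3.2],[0,0,0],7],[[2.46,0,-3.2],[0,0,0],7],[[2.46,0,-3.2],[0,0,0],7],[[2.46,0,-3.2],[0,0,0],7],[[2.46,0,-3.2],[0,0,0],7],[[2.46,0,-3.2],[0,0,0],7],[[0,0,0],[0,0,0],7],[[0,0,0],[0,0,0],7]]'
python3 -c "
from h import *
go((.41,-.2657,.1),(.41,-.2657,.055),yaw=-71)"
```

```text
time_s: 13.28
eef_pos: [0.4066, -0.2744, 0.2033]
eef_rot: [0.578, -0.575, 0.407, -0.412]
wrist_force: [0.1, 0.6, 0.3]
opening: 0.822
t 13.3 pos [ 0.4066 -0.2744  0.2033] yaw -70.8 yaxis [ 0.007 -0.001 -1.   ] open cm 7.02 F [0.1 0.6 0.3] q [-0.84  0.01  1.85  0.    1.28  0.39]
 turn rotvec tool [-0.006  0.004  0.003]
 -> [ 0.41  -0.266  0.1  ] shift cm [-0.72 10.33  0.61] rows>=2.5
 -> [ 0.41  -0.266  0.055] shift cm [0.  4.5 0. ] rows>=1.1
```

```bash
python3 -m jog '[[[-0.72,1.5,0.6],[-0.006,0,0.003],7],[[0,3,0],[0,0,0],7],[[0,3,0],[0,0,0],7],[[0,2.3,0],[0,0,0],7],[[0,0,0],[0,0,0],7],[[0,0,0],[0,0,0],7]]'
python3 -c "
from h import *
go((.41,-.2657,.055),yaw=-71)"
```

```text
time_s: 13.78
eef_pos: [0.4132, -0.263, 0.1022]
eef_rot: [0.577, -0.577, 0.408, -0.41]
wrist_force: [0.4, 0.3, 0.6]
opening: 0.817
t 13.8 pos [ 0.4132 -0.263   0.1022] yaw -70.7 yaxis [ 0.003 -0.001 -1.   ] open cm 6.97 F [0.4 0.3 0.6] q [-0.81  0.15  1.93  0.    1.06  0.42]
 turn rotvec tool [-0.002  0.005  0.002]
 -> [ 0.41  -0.266  0.055] shift cm [ 0.15  4.72 -0.39] rows>=1.2
```

```bash
python3 -m jog '[[[0.15,2.4,-0.5],[0,0,0],7],[[0,2.4,-0.2],[0,0,0],7],[[0,0,0],[0,0,0],7]]'
python3 -c "
from h import *
go((.41,-.2657,.055),yaw=-71)"
```

```text
time_s: 14.03
eef_pos: [0.411, -0.267, 0.0571]
eef_rot: [-0.577, 0.578, -0.405, 0.411]
wrist_force: [-0.6, 1.0, 1.0]
opening: 0.818
t 14.0 pos [ 0.411  -0.267   0.0571] yaw -70.5 yaxis [ 0.007 -0.005 -1.   ] open cm 6.99 F [-0.6  1.   1. ] q [-0.82  0.23  1.95  0.    0.95  0.41]
 turn rotvec tool [-0.005  0.01   0.008]
 -> [ 0.41  -0.266  0.055] shift cm [-0.15  0.21 -0.05] rows>=0.1
```

```bash
python3 -m jog '[[[-0.1,0.2,-0.05],[-0.005,0.01,0.008],2],[[0,0.1,-0.1],[0,0,0],2],[[0,0.1,-0.1],[0,0,0],2],[[0,0.1,-0.1],[0,0,0],2],[[0,0.1,-0.1],[0,0,0],2],[[0,0.1,-0.1],[0,0,0],2],[[0,0.1,-0.1],[0,0,0],2]]'
python3 -c "
from h import *
go((.41,-.2657,.2),(.492,-.0617,.2),yaw=-71)"
```

```text
time_s: 14.62
eef_pos: [0.4092, -0.2707, 0.0571]
eef_rot: [-0.575, 0.576, -0.407, 0.414]
wrist_force: [0.6, 5.6, 9.8]
opening: 0.462
t 14.6 pos [ 0.4092 -0.2707  0.0571] yaw -71.0 yaxis [ 0.007 -0.006 -1.   ] open cm 3.94 F [0.6 5.6 9.8] q [-0.83  0.23  1.95  0.    0.95  0.41]
 turn rotvec tool [-0.005  0.001  0.008]
 -> [ 0.41  -0.266  0.2  ] shift cm [ -0.44 -14.29   0.24] rows>=3.5
 -> [ 0.492 -0.062  0.2  ] shift cm [-16.62   0.    14.39] rows>=5.4
```

```bash
python3 -m jog '[[[0,-2.5,0],[0,0,0],2],[[0,-3.8,0],[0,0,0],2],[[0,-3.8,0],[0,0,0],2],[[0,-3.3,0],[0,0,0],2],[[-3.2,0,2.8],[0,0,0],2],[[-3.2,0,2.8],[0,0,0],2],[[-3.2,0,2.8],[0,0,0],2],[[-3.2,0,2.8],[0,0,0],2],[[-3.2,0,2.7],[0,0,0],2],[[0,0,0],[0,0,0],2],[[0,0,0],[0,0,0],2]]'
python3 -c "
from h import *
go((.4929,-.0617,.115),(.4929,-.0617,.062),yaw=-71)"
```

```text
time_s: 15.53
eef_pos: [0.4891, -0.0714, 0.1998]
eef_rot: [0.575, -0.573, 0.408, -0.418]
wrist_force: [-0.4, 0.3, -0.9]
opening: 0.465
t 15.5 pos [ 0.4891 -0.0714  0.1998] yaw -71.5 yaxis [ 0.013 -0.007 -1.   ] open cm 3.97 F [-0.4  0.3 -0.9] q [-0.38  0.02  1.85 -0.    1.26  0.86]
 turn rotvec tool [-0.01  -0.009  0.011]
 -> [ 0.493 -0.062  0.115] shift cm [-0.79  8.48  0.67] rows>=2.1
 -> [ 0.493 -0.062  0.062] shift cm [0.  5.3 0. ] rows>=1.3
```

```bash
python3 -m jog '[[[-0.79,1.5,0.5],[-0.01,-0.009,0.011],2],[[0,3.4,-0.1],[0,0,0],2],[[0,3.4,-0.1],[0,0,0],2],[[0,0,0],[0,0,0],2],[[0,0,0],[0,0,0],2]]'
python3 - <<'E'
from h import *
go((.492,-.0620,.062),yaw=-71)
o=ctrl.get_obs()['eef_pos'];
c=imaging.camera('side');cv2.imwrite('pics/s7.png',cv2.resize(c['frame'][180:330,240:440,::-1],(800,600)))
p=(ring(c,o[0],o[1],o[2]-.0571,.0205)-[240,180])*4; print("lowest",p[p[:,1].argmax()].round(),"xr",p[:,0].min().round(),p[:,0].max().round())
E
```

```text
time_s: 15.95
eef_pos: [0.4912, -0.0651, 0.117]
eef_rot: [0.576, -0.575, 0.408, -0.412]
wrist_force: [0.4, -0.2, -0.2]
opening: 0.464
t 15.9 pos [ 0.4912 -0.0651  0.117 ] yaw -71.0 yaxis [ 0.005 -0.003 -1.   ] open cm 3.97 F [ 0.4 -0.2 -0.2] q [-0.37  0.14  1.91 -0.    1.09  0.87]
 turn rotvec tool [-0.004  0.001  0.004]
 -> [ 0.492 -0.062  0.062] shift cm [-0.27  5.5   0.17] rows>=1.3
lowest [496. 298.] xr 462.0 526.0
```

View pics/s7.png

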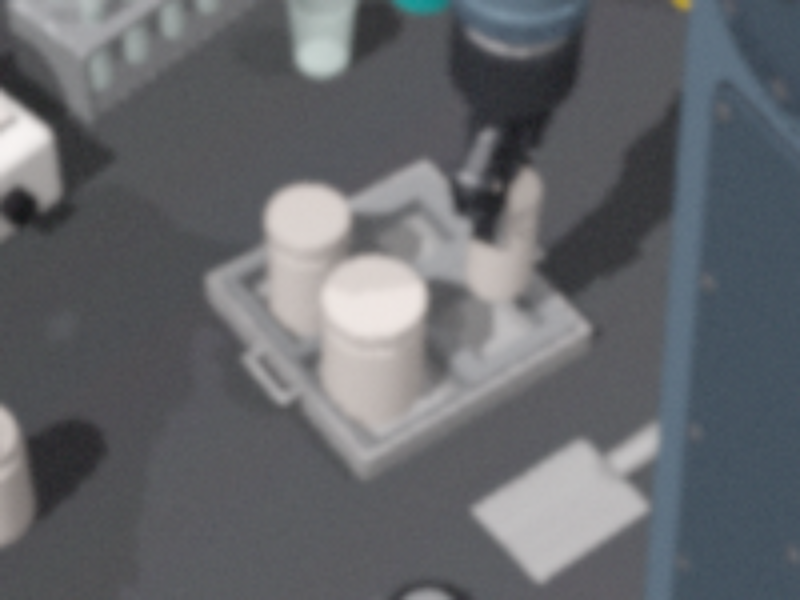

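```bash
python3 -m jog '[[[-0.28,1.5,0.4],[-0.004,0,0.004],2],[[0,1.8,-0.1],[0,0,0],2],[[0,1.2,-0.1],[0,0,0],2],[[0,0,0],[0,0,0],2]]'
python3 -c "
from h import *
go((.4945,-.061,.062),yaw=-71)"
```

```text
time_s: 16.33
eef_pos: [0.4969, -0.0662, 0.0789]
eef_rot: [0.576, -0.574, 0.408, -0.415]
wrist_force: [-1.1, 0.0, -0.8]
opening: 0.46
t 16.3 pos [ 0.4969 -0.0662  0.0789] yaw -71.2 yaxis [ 0.01  -0.004 -1.   ] open cm 3.92 F [-1.1  0.  -0.8] q [-0.37  0.21  1.92 -0.    1.    0.87]
 turn rotvec tool [-0.008 -0.003  0.007]
 -> [ 0.494 -0.061  0.062] shift cm [-0.57  1.69 -0.06] rows>=0.4
```

```bash
python3 -m jog '[[[-0.6,0.5,-0.1],[-0.008,-0.003,0.007],2],[[0,0.5,-0.1],[0,0,0],2],[[0,0.3,-0.05],[0,0,0],2]]'
python3 -m jog '[[[0,0.2,-0.05],[0,0,0],2],[[0,0.2,-0.05],[0,0,0],2]]'
python3 -c "
from h import *
go((.4945,-.061,.062),yaw=-71)"
```

```text
time_s: 16.58
eef_pos: [0.4959, -0.0632, 0.0704]
eef_rot: [0.576, -0.575, 0.409, -0.414]
wrist_force: [0.2, -1.0, -1.1]
opening: 0.46
time_s: 16.75
eef_pos: [0.4958, -0.064, 0.0674]
eef_rot: [0.576, -0.575, 0.408, -0.414]
wrist_force: [-0.1, 0.8, -1.0]
opening: 0.461
t 16.8 pos [ 0.4958 -0.064   0.0674] yaw -71.1 yaxis [ 0.009 -0.004 -1.   ] open cm 3.93 F [-0.1  0.8 -1. ] q [-0.37  0.23  1.92 -0.    0.98  0.88]
 turn rotvec tool [-0.007 -0.002  0.006]
 -> [ 0.494 -0.061  0.062] shift cm [-0.32  0.54 -0.03] rows>=0.2
```

```bash
python3 -m jog '[[[-0.2,0.3,-0.05],[-0.007,0,0.006],2],[[0,0.25,-0.05],[0,0,0],2]]'
python3 -m jog '[[[0,0.2,-0.05],[0,0,0],2],[[0,0.2,-0.05],[0,0,0],2]]'
python3 -m jog '[[[0,0.15,-0.05],[0,0,0],2]]'
```

```text
time_s: 16.92
eef_pos: [0.4947, -0.0625, 0.0623]
eef_rot: [0.575, -0.575, 0.411, -0.411]
wrist_force: [0.8, 0.1, -1.1]
opening: 0.461
time_s: 17.08
eef_pos: [0.4957, -0.0623, 0.0622]
eef_rot: [0.576, -0.574, 0.41, -0.412]
wrist_force: [-8.7, 3.9, 25.0]
opening: 0.459
time_s: 17.17
eef_pos: [0.4956, -0.0623, 0.0623]
eef_rot: [0.576, -0.575, 0.41, -0.412]
wrist_force: [-5.6, 0.6, 11.6]
opening: 0.463
```

```bash
python3 -m jog '[[[0,0,0],[0,0,0],5.3],[[0,0,0],[0,0,0],5.3],[[0,0,0],[0,0,0],5.3],[[0,0,0],[0,0,0],5.3],[[0,-1.5,0],[0,0,0],5.3],[[0,-3,0],[0,0,0],5.3],[[0,-4,0],[0,0,0],5.3],[[0,-4,0],[0,0,0],5.3],[[0,-1.5,0],[0,0,0],5.3]]'
python3 - <<'E'
from h import *
go((.4065,.2736,.2),(.4065,.2736,.050),yaw=-71)
c=imaging.camera('side');W=cloud(c)
for n,x,y,h,r in(("thick",.509,.0207,.101,.0315),("medium",.5914,.0049,.097,.026),("slim",.4929,-.0617,.093,.0205)):
    m=(abs(W[...,2]-h)<.012)&(np.hypot(W[...,0]-x,W[...,1]-y)<.041);(a,b),q=cv2.minEnclosingCircle(W[m][:,:2].astype(np.float32));print(n,m.sum(),W[m].mean(0).round(4),(round(a,4),round(b,4)),q*2)
E
```

```text
time_s: 17.92
eef_pos: [0.4909, -0.0609, 0.2008]
eef_rot: [-0.575, 0.576, -0.415, 0.407]
wrist_force: [0.7, -0.7, 0.4]
opening: 0.622
t 17.9 pos [ 0.4909 -0.0609  0.2008] yaw -71.1 yaxis [-0.011  0.006 -1.   ] open cm 5.31 F [ 0.7 -0.7  0.4] q [-0.37  0.04  1.83  0.    1.29  0.87]
 turn rotvec tool [ 0.008 -0.001 -0.009]
 -> [0.406 0.274 0.2  ] shift cm [-34.38   0.08   2.92] rows>=8.4
 -> [0.406 0.274 0.05 ] shift cm [ 0. 15.  0.] rows>=3.7
thick 474 [0.5105 0.0286 0.0998] (0.5128, 0.0261) 0.06606341153383255
medium 301 [0.586  0.0073 0.0957] (0.587, 0.0047) 0.05507070943713188
slim 208 [ 0.4898 -0.0572  0.0917] (0.491, -0.0604) 0.04854712262749672
```

All three stand at the right top heights for the carrier floor. Now the thin jar.

```bash
python3 -m jog '[[[-3.82,0,0.36],[0.008,0,-0.009],6],[[-3.82,0,0.36],[0,0,0],6],[[-3.82,0,0.36],[0,0,0],6],[[-3.82,0,0.36],[0,0,0],6],[[-3.82,0,0.36],[0,0,0],6],[[-3.82,0,0.36],[0,0,0],6],[[-3.82,0,0.36],[0,0,0],6],[[-3.82,0,0.36],[0,0,0],6],[[-3.5,0,0.3],[0,0,0],6],[[0,0,0],[0,0,0],6],[[0,0,0],[0,0,0],6]]'
python3 -c "
from h import *
go((.4065,.2736,.1),(.4065,.2736,.050),yaw=-71)"
```

```text
time_s: 18.88
eef_pos: [0.409, 0.2827, 0.1974]
eef_rot: [0.574, -0.574, 0.41, -0.416]
wrist_force: [-0.2, -0.1, 0.0]
opening: 0.708
t 18.9 pos [0.409  0.2827 0.1974] yaw -71.5 yaxis [ 0.006 -0.004 -1.   ] open cm 6.04 F [-0.2 -0.1  0. ] q [ 0.37  0.04  1.84 -0.01  1.26  1.62]
 turn rotvec tool [-0.005 -0.009  0.006]
 -> [0.406 0.274 0.1  ] shift cm [ 0.78  9.74 -0.54] rows>=2.4
 -> [0.406 0.274 0.05 ] shift cm [0. 5. 0.] rows>=1.2
```

```bash
python3 -m jog '[[[0.78,1.5,-0.6],[-0.005,-0.009,0.006],6],[[0,3,0],[0,0,0],6],[[0,3,-0.1],[0,0,0],6],[[0,1.8,-0.1],[0,0,0],6],[[0,0,0],[0,0,0],6],[[0,0,0],[0,0,0],6]]'
python3 -c "
from h import *
go((.4065,.2736,.050),yaw=-71)"
```

```text
time_s: 19.38
eef_pos: [0.4049, 0.2695, 0.1]
eef_rot: [-0.575, 0.576, -0.411, 0.411]
wrist_force: [0.1, -0.1, -0.2]
opening: 0.702
t 19.4 pos [0.4049 0.2695 0.1   ] yaw -71.1 yaxis [ 0.    -0.001 -1.   ] open cm 6.0 F [ 0.1 -0.1 -0.2] q [ 0.34  0.15  1.93 -0.    1.06  1.58]
 turn rotvec tool [ 0.    -0.001  0.001]
 -> [0.406 0.274 0.05 ] shift cm [-0.34  5.    0.28] rows>=1.2
```

```bash
python3 -m jog '[[[-0.35,2.5,0.15],[0,0,0],6],[[0,2.5,-0.1],[0,0,0],6],[[0,0,0],[0,0,0],6]]'
python3 -c "
from h import *
go((.4065,.2736,.050),yaw=-71)"
```

```text
time_s: 19.63
eef_pos: [0.4084, 0.2723, 0.0526]
eef_rot: [0.576, -0.573, 0.41, -0.413]
wrist_force: [-1.7, -0.3, -0.1]
opening: 0.705
t 19.6 pos [0.4084 0.2723 0.0526] yaw -71.2 yaxis [ 0.006  0.001 -1.   ] open cm 6.02 F [-1.7 -0.3 -0.1] q [ 0.35  0.24  1.95 -0.    0.95  1.59]
 turn rotvec tool [-0.006 -0.004  0.001]
 -> [0.406 0.274 0.05 ] shift cm [-0.18  0.26 -0.14] rows>=0.1
```

```bash
python3 -m jog '[[[-0.15,0.2,-0.15],[-0.006,-0.004,0],1],[[0,0.1,-0.08],[0,0,0],1],[[0,0.1,-0.08],[0,0,0],1],[[0,0.1,-0.08],[0,0,0],1],[[0,0.1,-0.08],[0,0,0],1],[[0,0.1,-0.08],[0,0,0],1],[[0,0.1,-0.08],[0,0,0],1]]'
python3 -c "
from h import *
go((.4065,.2736,.215),(.5754,-.0776,.215),yaw=-71)"
```

```text
time_s: 20.22
eef_pos: [0.4075, 0.2728, 0.0523]
eef_rot: [0.579, -0.573, 0.408, -0.413]
wrist_force: [-1.4, 0.2, 6.2]
opening: 0.332
t 20.2 pos [0.4075 0.2728 0.0523] yaw -71.0 yaxis [ 0.011  0.003 -1.   ] open cm 2.83 F [-1.4  0.2  6.2] q [ 0.35  0.24  1.95 -0.    0.94  1.59]
 turn rotvec tool [-0.011 -0.001  0.001]
 -> [0.406 0.274 0.215] shift cm [ -0.11 -16.27  -0.07] rows>=4.0
 -> [ 0.575 -0.078  0.215] shift cm [38.71  0.    4.54] rows>=9.5
```

```bash
python3 -m jog '[[[0,-2.5,0],[0,0,0],1],[[0,-3.8,0],[0,0,0],1],[[0,-3.8,0],[0,0,0],1],[[0,-3.8,0],[0,0,0],1],[[0,-1.5,0],[0,0,0],1]]'
python3 -m jog '[[[3.9,0,0.5],[0,0,0],1],[[3.9,0,0.5],[0,0,0],1],[[3.9,0,0.5],[0,0,0],1],[[3.9,0,0.5],[0,0,0],1],[[3.9,0,0.5],[0,0,0],1],[[3.9,0,0.5],[0,0,0],1],[[3.9,0,0.5],[0,0,0],1],[[3.9,0,0.5],[0,0,0],1],[[3.5,0,0.4],[0,0,0],1],[[2.5,0,0.3],[0,0,0],1],[[0,0,0],[0,0,0],1],[[0,0,0],[0,0,0],1]]'
python3 -c "
from h import *
go((.5754,-.0776,.2),(.5754,-.0776,.11),yaw=-71)"
```

```text
time_s: 20.63
eef_pos: [0.4007, 0.2705, 0.2067]
eef_rot: [-0.574, 0.577, -0.411, 0.411]
wrist_force: [1.6, 0.5, -0.4]
opening: 0.334
time_s: 21.63
eef_pos: [0.5756, -0.0781, 0.2154]
eef_rot: [0.581, -0.574, 0.405, -0.412]
wrist_force: [-1.1, 0.7, -1.5]
opening: 0.336
t 21.6 pos [ 0.5756 -0.0781  0.2154] yaw -70.5 yaxis [ 0.013  0.002 -1.   ] open cm 2.87 F [-1.1  0.7 -1.5] q [-0.34  0.2   1.62  0.01  1.31  0.89]
 turn rotvec tool [-0.013  0.008  0.003]
 -> [ 0.575 -0.078  0.2  ] shift cm [-0.06  1.54 -0.  ] rows>=0.4
 -> [ 0.575 -0.078  0.11 ] shift cm [0. 9. 0.] rows>=2.2
```

```bash
python3 -m jog '[[[0,2,0],[-0.013,0.008,0.003],1],[[0,3.5,-0.1],[0,0,0],1],[[0,3.5,-0.1],[0,0,0],1],[[0,0.8,0],[0,0,0],1],[[0,0,0],[0,0,0],1],[[0,0,0],[0,0,0],1]]'
python3 - <<'E'
from h import *
go((.5754,-.0776,.057),yaw=-71)
o=ctrl.get_obs()['eef_pos'];
c=imaging.camera('side');cv2.imwrite('pics/s8.png',cv2.resize(c['frame'][180:330,240:440,::-1],(800,600)))
p=(ring(c,o[0],o[1],o[2]-.0523,.015)-[240,180])*4; print("lowest",p[p[:,1].argmax()].round(),"xr",p[:,0].min().round(),p[:,0].max().round())
E
```

```text
time_s: 22.13
eef_pos: [0.5735, -0.0747, 0.117]
eef_rot: [0.577, -0.576, 0.409, -0.41]
wrist_force: [0.3, 0.4, -0.5]
opening: 0.336
t 22.1 pos [ 0.5735 -0.0747  0.117 ] yaw -70.8 yaxis [ 0.002  0.001 -1.   ] open cm 2.87 F [ 0.3  0.4 -0.5] q [-0.34  0.31  1.69  0.    1.13  0.9 ]
 turn rotvec tool [-0.002  0.003  0.   ]
 -> [ 0.575 -0.078  0.057] shift cm [0.33 6.   0.08] rows>=1.5
lowest [410. 211.] xr 386.0 432.0
```

View pics/s8.png

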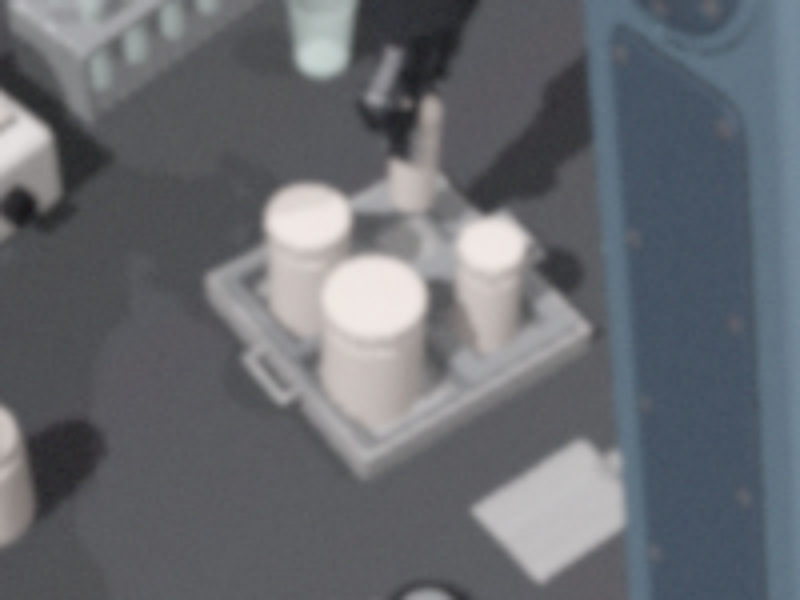

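The thin jar hangs at (410,213), as predicted to within 1 px, and the slim jar stands upright at (490,285). I'll lower it.

```bash
python3 -m jog '[[[0.33,1.5,0.05],[-0.002,0.003,0],1],[[0,1.8,-0.1],[0,0,0],1],[[0,1.2,-0.1],[0,0,0],1],[[0,0,0],[0,0,0],1]]'
python3 -c "
from h import *
go((.5754,-.0776,.057),yaw=-71)"
```

```text
time_s: 22.52
eef_pos: [0.5794, -0.0796, 0.0772]
eef_rot: [0.577, -0.575, 0.405, -0.415]
wrist_force: [-1.2, -1.4, -1.7]
opening: 0.333
t 22.5 pos [ 0.5794 -0.0796  0.0772] yaw -70.9 yaxis [ 0.014 -0.005 -1.   ] open cm 2.84 F [-1.2 -1.4 -1.7] q [-0.34  0.37  1.7  -0.    1.05  0.9 ]
 turn rotvec tool [-0.011  0.001  0.009]
 -> [ 0.575 -0.078  0.057] shift cm [-0.32  2.02 -0.31] rows>=0.5
```

```bash
python3 -m jog '[[[-0.3,0.6,-0.3],[-0.011,0,0.009],1],[[0,0.6,-0.08],[0,0,0],1],[[0,0.3,-0.05],[0,0,0],1],[[0,0.2,-0.05],[0,0,0],1]]'
python3 -m jog '[[[0,0.25,-0.05],[0,0,0],1],[[0,0.2,-0.05],[0,0,0],1]]'
python3 -c "
from h import *
go((.5754,-.0776,.057),yaw=-71)"
```

```text
time_s: 22.85
eef_pos: [0.5754, -0.079, 0.0608]
eef_rot: [0.576, -0.576, 0.409, -0.411]
wrist_force: [0.8, 0.0, -0.9]
opening: 0.332
time_s: 23.02
eef_pos: [0.5752, -0.0794, 0.0572]
eef_rot: [0.576, -0.575, 0.409, -0.412]
wrist_force: [-4.1, 4.2, 17.0]
opening: 0.332
t 23.0 pos [ 0.5752 -0.0794  0.0572] yaw -70.9 yaxis [ 0.004 -0.001 -1.   ] open cm 2.83 F [-4.1  4.2 17. ] q [-0.34  0.4   1.71  0.    1.02  0.9 ]
 turn rotvec tool [-0.003  0.001  0.002]
 -> [ 0.575 -0.078  0.057] shift cm [-0.17  0.02  0.08] rows>=0.0
```

Contact at the expected height. I'll release, rise and move away to the right for a clear last look.

```bash
python3 -m jog '[[[0,0,0],[0,0,0],4.2],[[0,0,0],[0,0,0],4.2],[[0,0,0],[0,0,0],4.2],[[0,0,0],[0,0,0],4.2],[[0,-1.5,0],[0,0,0],4.2],[[0,-3,0],[0,0,0],4.2],[[0,-4,0],[0,0,0],4.2],[[0,-4,0],[0,0,0],4.2],[[0,-2.5,0],[0,0,0],4.2]]'
python3 -m jog '[[[3.8,-0.5,0],[0,0,0],4.2],[[3.8,-0.5,0],[0,0,0],4.2],[[3.8,-0.5,0],[0,0,0],4.2],[[3.8,-0.5,0],[0,0,0],4.2],[[3.8,-0.5,0],[0,0,0],4.2],[[3.8,-0.5,0],[0,0,0],4.2],[[3.8,-0.5,0],[0,0,0],4.2],[[3.8,-0.5,0],[0,0,0],4.2],[[2,0,0],[0,0,0],4.2],[[0,0,0],[0,0,0],4.2],[[0,0,0],[0,0,0],4.2]]'
python3 - <<'E'
from h import *
go(); c=imaging.camera('top'); tops(c)
s=imaging.camera('side')
f=lambda a:cv2.resize(a[:,:,::-1],(400,300))
cv2.imwrite('pics/end.png',np.vstack([np.hstack([cv2.resize(c['frame'][190:310,240:400,::-1],(400,300)),cv2.resize(s['frame'][190:310,260:420,::-1],(400,300))]),np.hstack([f(c['frame']),f(s['frame'])])]))
E
```

```text
time_s: 23.77
eef_pos: [0.5699, -0.078, 0.2052]
eef_rot: [-0.575, 0.577, -0.414, 0.407]
wrist_force: [1.1, -0.4, 0.5]
opening: 0.493
time_s: 24.68
eef_pos: [0.6834, -0.3986, 0.2577]
eef_rot: [0.577, -0.576, 0.407, -0.412]
wrist_force: [-0.0, 0.9, 0.9]
opening: 0.491
t 24.7 pos [ 0.6834 -0.3986  0.2577] yaw -70.7 yaxis [ 0.006 -0.004 -1.   ] open cm 4.19 F [-0.   0.9  0.9] q [-0.68  0.65  0.92  0.    1.56  0.56]
[60. 93.] 538 ztop 0.105 circ (0.8864 0.5755) d91.2 mean [0.9023 0.5957] [159 170 164]
[150.  91.] 450 ztop 0.105 circ (0.8843 0.3622) d84.9 mean [0.9047 0.378 ] [151 165 159]
[115. 101.] 592 ztop 0.100 circ (0.8817 0.4591) d75.6 mean [0.8814 0.4595] [181 192 187]
[250.  94.] 380 ztop 0.102 circ (0.8853 0.1411) d61.7 mean [0.9038 0.1462] [247 249 247]
[ 81. 111.] 326 ztop 0.104 circ (0.8722 0.5580) d90.2 mean [0.8561 0.5397] [202 208 195]
[166. 112.] 228 ztop 0.105 circ (0.8680 0.3485) d77.4 mean [0.8536 0.3367] [229 237 234]
[387. 162.] 89 ztop 0.066 circ (0.7459 -0.1705) d49.1 mean [ 0.7476 -0.1712] [205 217 212]
[434. 165.] 489 ztop 0.094 circ (0.7417 -0.2758) d53.7 mean [ 
[... 226 characters left out ...]
top 0.083 circ (0.6239 0.2525) d49.0 mean [0.6231 0.254 ] [211 203 196]
[310. 228.] 467 ztop 0.099 circ (0.5917 0.0043) d53.1 mean [0.592  0.0044] [253 252 251]
[  2. 233.] 86 ztop 0.077 circ (0.5724 0.7216) d31.1 mean [0.5721 0.7205] [163 153 144]
[346. 236.] 164 ztop 0.091 circ (0.5754 -0.0786) d30.4 mean [ 0.575  -0.0788] [252 251 249]
[134. 260.] 532 ztop 0.095 circ (0.5148 0.4049) d24.3 mean [0.5148 0.4041] [242 238 234]
[299. 262.] 660 ztop 0.103 circ (0.5161 0.0248) d63.7 mean [0.516  0.0253] [254 254 253]
[338. 272.] 288 ztop 0.096 circ (0.4951 -0.0607) d41.9 mean [ 0.4951 -0.0606] [254 253 253]
[311. 466.] 471 ztop 0.104 circ (0.0512 -0.0054) d104.5 mean [ 0.0684 -0.0008] [60 77 88]
```

View pics/end.png

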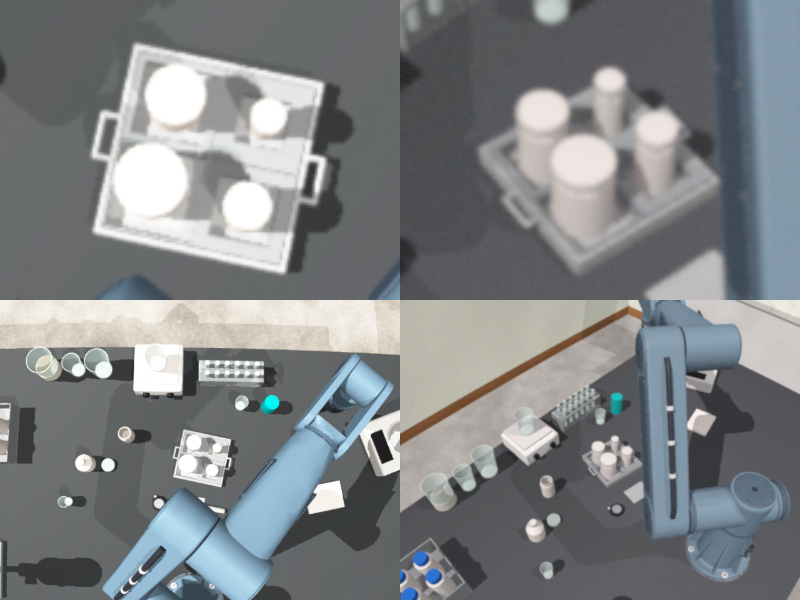

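The final picture shows all four jars upright in their own holders. Lid heights match standing on the floor, with the same +2–3 mm depth bias for all. The open jar (201,214) and the bottle (134,260) have not moved, and the arm is clear.

```bash
python3 -c "
from bench import ctrl
print(ctrl.hand_in())"
```

```text
the job is handed in; nothing more can be done
None
```

I packed the four closed jars into the carrier, each in its own size of holder, and handed the job in after about 25 s of robot time. The hand-in gave no verdict.

- **Standing upright:** In the last top and side pictures all four jars stand upright. Their measured lid heights are 103, 99, 96 and 91 mm, thick to thin. Each is 2–3 mm above the expected value, which I take as a depth-camera bias, so all four stand on the carrier floor.
- **Centring:** The medium, slim and thin jars are within about 2 mm of their holder centres. The thick jar is about 6 mm off along both sides of its holder, inside the 8 mm of clearance but close to the frame.
- **Left alone:** The lidless jar, the necked bottle and the turquoise jar are where they started, within about 1 mm. The arm hid the yellow jar in the last view, so I did not re-measure it.
- **Forces:** The largest wrist force I read was about 27 N, when a jar touched the floor. I only read it at the end of each move.

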